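# Lock the lens stand and index its lens over the tub of pins

### The arm

A 6-joint arm with a two-finger parallel gripper is mounted at the origin on the work surface. World frame = base frame: x ahead of the robot, y to its left, z up, the work surface at z = 0. Lengths are in m, angles in rad, forces in N, time in s.
With the tool pointing down it reaches from about 0.4 to 0.825 m from the base axis. Payload 7 kg.
Tool frame: the origin (TCP) lies at the very end of the fingers, on their centre line; the grasp point (between the pads) lies arm.hold_point_z behind it (arm.hold_point_z is the distance from the TCP to the grasp point, in m); z points along the fingers, y is the line along which they close (so a half turn about z gives the same grasp; the last joint's range is limited). The gripper opens to 88 mm and grips with 3 to 60 N. Pads are 19 mm wide; open, the fingers measure 130 mm over their backs; the gripper's body (78 mm by 193 mm) begins 47 mm behind the grasp point.
Start: joints at [-0.966, 0.359, 0.012, 0, -1.224, -0.288], TCP at [0.21, -0.641, 0.227] pointing down, gripper open.
Joint ranges: [-3.07, 3.07], [-1.43, 2.12], [-1.02, 1.25], [-3.03, 1.67], [-3.05, -0], [-3.03, 3.03]. Speed limits (rad/s): [2.39, 2.39, 3.01, 3.14, 3.14, 3.14].

### API

Orientations are given as [roll, pitch, yaw] about the fixed x, y, z axes, in that order (R = Rz(yaw) Ry(pitch) Rx(roll)).
In Python, from station import arm gives the robot as it stands.
- The arm moves only by the tool shift_gripper, called after "Call:" as name(argument=value, ...) on one line, values as JSON. Schema: {"type":"object","properties":{"increments":{"type":"object","properties":{"segments":{"type":"array","items":{"type":"array","items":{"type":"number"},"minItems":5,"maxItems":5},"minItems":1,"maxItems":20}},"additionalProperties":false,"required":["segments"]},"squeeze":{"type":"number"},"only":{"type":"string"},"quiet":{"type":"boolean"},"lines":{"type":"string"}},"required":["increments"],"additionalProperties":false}. increments is an object whose key "segments" holds a list of rows, 1 to 20 of them, each of 5 numbers: the finger opening in m, then dx, dy, dz in m, then a turn about the tool's z in rad; each row is the pose to reach, as a shift and turn from the pose commanded when the call began, along the tool's axes at that moment; what a row does not reach only later rows make up. A row lasts 1/12 s, in which the tool goes at most 0.0417 m and 0.125 rad, less where a joint would pass 70% of its speed; a pose out of reach is approached as far as the arm can. The fingers move at their own pace and stop on an object; squeeze is the grip in N (left out, the last holds). Time passes only in rows, so rows that do not move let the fingers close. The tool returns the time, the measured TCP pose, the force, the opening and the grip force at its end. only (a regular expression) keeps the lines of the reply that match it, lines (a string "A,B") keeps lines A to B, and quiet returns only ok. Input that does not fit is refused with a message, and nothing moves.
- arm.get_state(): the state, without advancing time (a new reading comes with each control period).
- arm.grab_frame(name): name is "scene" or "top"; returns the picture (384x512x3 uint8, red, green, blue); there is no depth.
- arm.camera_params(name): a dict with "fx", "fy", "cx", "cy" (pixels), "T" (4x4, takes a point from camera to world coordinates). Camera axes: x right, y down, z forward; pixel columns grow to the right and rows downward; lengths in m; the calibration is good to about 2 mm. A picture is of the moment at which its call begins. camera_params takes no time and is no camera call.
- arm.job_done(): hands the job in; it is judged then, once.
The state is a dict: "t": time; "q": joint angles; "qd": joint speeds; "joint_efforts": joint torques, N m; "eef_pos": TCP position; "ee_rot": TCP orientation; "force": force on the tool from outside, world axes, zero at the start; "moment": the same for the moment, N m; "width": finger opening in m; "gripper_force": force on a finger pad.
Only numpy, scipy, OpenCV 4.12 (cv2) and the standard library are available. Lean on these libraries where they do the work, as an engineer would, in place of code of your own. Each camera call takes 0.05 s, during which the arm holds its last target. There are 200 camera calls.

### The job

Fasten the lens stand: push its winged captive screw down first and, keeping it down, turn it clockwise as far as it goes, so that it stays down when you let go. Then lift the round pull knob to draw the lock pin, slide the sleeve along the tube to the next hole on the side of the tub of pins, so that the lens stands over that tub and not over its lid, and push the knob fully down. Finish while holding: keep gripping the knob and keep it pushed fully home, because its spring lifts it partway when it is let go; leave the tub, its lid, the paper cup and the tweezers where they are.

Things in the scene. Friction and masses are not known exactly. Their poses are not given: they have to be found in the camera images.
- stand: Lens stand, fixed: grey foot 90 x 360 x 12 mm, origin under its centre, z up. A level 24 mm square aluminium tube (top 64 mm high) runs along its y between two dark posts (36 x 18 mm, 72 mm high, at y = +-167 mm); pin holes in its top at y = -90, -45, 0, 45, 90 mm. The captive screw stands in a tab on the robot's side, axis at x = -78, y = -100 mm.
- sleeve (a joint): Slide of the steel sleeve (36 x 62 mm, top 71 mm high) along the tube in m, positive towards the stand's +y; 0 = pin over the middle hole, where it starts; holes every 0.045; travel -0.095 to 0.095. About 2 N of friction. It moves only while the pin is drawn. An arm on it carries the lens towards the stand's +x.
- lens_centre (a point): Centre of the round lens (black frame 72 mm across, 12 mm thick, underside 58 mm above the bench), 115 mm in the stand's +x from the tube's axis; moves with the sleeve.
- plunger (a joint): Height of the lock pin with its pull knob in m: 0 = fully home (10 mm deep in the hole); left alone the spring keeps it at about 0.004 (6 mm deep, still locked); above 0.010 the pin is clear of the tube; 0.018 = upper stop. Spring 0.9 N per mm about 0.004. Let down between two holes, the pin rides on the tube at 0.010.
- pull_knob: The pull knob: upright round black fluted cylinder, 26 mm across and 32 mm high, on top of the sleeve over a brass collar of 24 mm (top 82 mm high). Origin at the centre of its underside, 85 mm above the bench when fully home, 89 mm at rest. Grip it by its sides.
- pull_knob_top (a point): Centre of the pull knob's top face: 117 mm above the bench when fully home, 121 mm at rest.
- wing_top (a point): Top centre of the captive screw's wing, on the screw's axis, 73 mm above the bench when up. The wing is a black bar 40 mm long (this point's x), 14 mm thick (its y), 24 mm high, on a round aluminium flange 46 mm wide, 6 mm thick, whose top (24 mm below this point) the fingertips can push. Turns with the screw.
- screw_press (a joint): How far the captive screw is pushed down in m: 0 = up, 0.008 = bottom stop. Its spring resists with 3 N at the top and 7 N at the bottom. Pushed down 0.0065 or more it can be turned; turned, it stays caught at about 0.005.
- screw_turn (a joint): Turn of the captive screw in rad, growing clockwise seen from above: starts at 0 to 0.15, stop at 1.3. While up it is blocked at about 0.2 and must not be forced past that; pushed down, it turns freely to the stop and is caught beyond about 0.5.
- tub: Loose open round black tub with brass pins, 48 mm across, 24 mm high, origin under its centre; stands on the bench beyond the tube, one hole spacing to one side of the lens (stand's +y or -y), on either side by chance.
- tub_lid: Loose flat round black lid of the tub, 52 mm across, 7 mm high, on the bench one hole spacing to the other side. Leave it.
- cup: Loose paper cup, patterned, 74 mm across its rim, 95 mm high, origin under its centre. Leave it.
- tweezers: Loose steel tweezers lying flat, 120 x 20 x 5 mm, origin under the middle. Leave them.

How it is judged:
By the outcome, as a careful person would: the job done as asked, in the order asked, and still so for the second after the job is handed in, while the arm keeps its last pose, push and grip.
It also fails if it takes over 42 s, if anything falls off the work surface, if the arm or the gripper's body presses on something with over 40 N, if the wrist force passes 120 N, or if a joint passes its speed limit or range.

## Working session

There is one attempt and no reset: what is moved stays moved. The work goes in short steps, Python scripts to look and compute and a tool call to move; the robot and the scene stay as the last step left them, time stands still between calls to the robot, and variables do not carry over. Pictures are saved under pics/ and viewed, at most 10 in all, crops included, and the job is handed in when it is done.

```bash
ls; mkdir -p pics; python3 - <<'E'
from station import arm
import cv2
for n in("scene","top"):
    cv2.imwrite(f"pics/{n}0.png",arm.grab_frame(n)[:,:,::-1]); print(n,{k:(v.round(4).tolist() if hasattr(v,'round') and hasattr(v,'tolist') else v) for k,v in arm.camera_params(n).items()})
print(arm.get_state(),arm.hold_point_z)
E
```

```text
pics
station.py
scene {'fx': 437.2364154318135, 'fy': 437.2364154318135, 'cx': 253.78721221562046, 'cy': 185.80902636882914, 'T': [[-0.6418, 0.5732, -0.5095, 1.2657], [0.7666, 0.4952, -0.4088, 0.5517], [0.018, -0.6529, -0.7572, 1.128], [0.0, 0.0, 0.0, 1.0]]}
top {'fx': 360.4853225078057, 'fy': 360.4853225078057, 'cx': 256.5755383220045, 'cy': 194.35070717070857, 'T': [[0.0217, -0.987, 0.1591, 0.3836], [-0.9995, -0.025, -0.0187, 0.0026], [0.0225, -0.1586, -0.9871, 1.136], [0.0, 0.0, 0.0, 1.0]]}
{'t': 0.1, 'q': array([-9.65923092e-01,  3.59295677e-01,  1.11535574e-02, -2.78014864e-04,
       -1.22408736e+00, -2.88126216e-01]), 'qd': array([ 1.53842730e-03, -2.97683849e-03,  9.42396074e-04,  1.06271494e-04,
       -3.57333550e-05, -1.45323415e-03]), 'joint_efforts': array([-1.21196972e-03, -5.84161341e+01,  2.93750435e+01,  7.01553896e+00,
        1.01589793e-02, -1.07077749e-04]), 'eef_pos': array([ 0.21009635, -0.64101992,  0.22573588]), 'ee_rot': array([ 3.14014431e+00, -1.56679378e-04, -2.82494018e+00]), 'force': array([-0.16169481,  0.60061156,  0.25078456]), 'moment': array([-0.03007932,  0.03297369,  0.00670457]), 'gripper_force': 0.0, 'width': 0.08791986428736537} 0.0188
```

View pics/scene0.png

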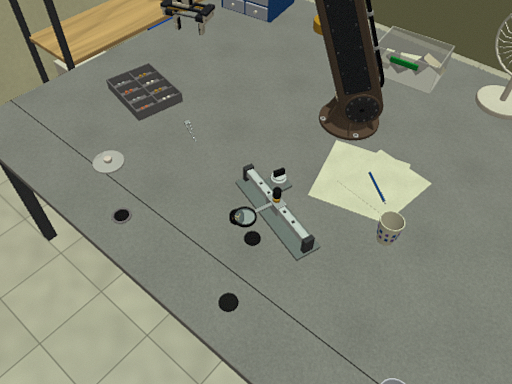

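View pics/top0.png

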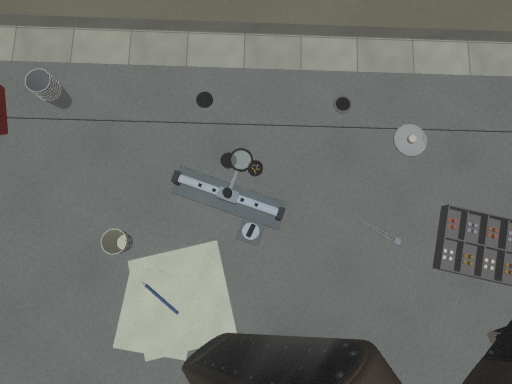

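The top view shows the stand around (229,197), the pull knob at (227,193), the lens at (241,160), the pins tub at (256,168), the lid at (228,160) and the wing at (251,231). I'll zoom in on both views to measure.

```bash
python3 - <<'E'
import cv2,numpy as np
a=cv2.imread("pics/top0.png")[140:250,160:300]; b=cv2.imread("pics/scene0.png")[150:270,220:330]
cv2.imwrite("pics/crop0.png",cv2.resize(a,None,fx=5.5,fy=5,interpolation=cv2.INTER_CUBIC)[:600,:800] if 0 else cv2.resize(a,None,fx=5,fy=5,interpolation=cv2.INTER_CUBIC))
cv2.imwrite("pics/crop1.png",cv2.resize(b,None,fx=5,fy=5,interpolation=cv2.INTER_CUBIC))
E
```

```text
(no output)
```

View pics/crop0.png

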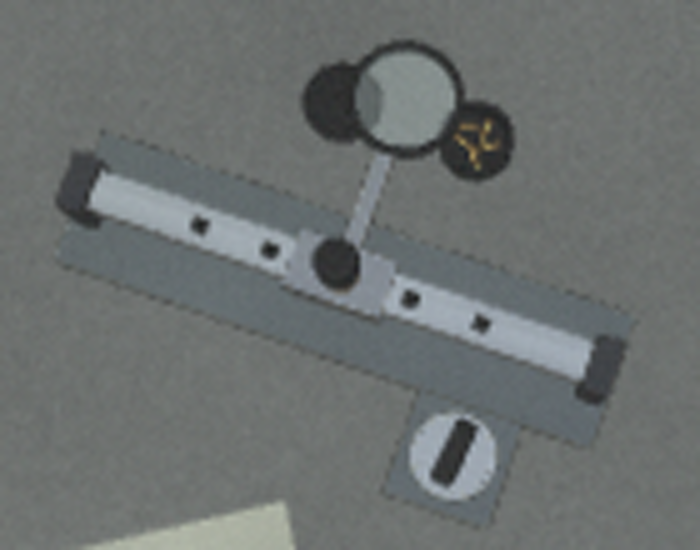

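View pics/crop1.png

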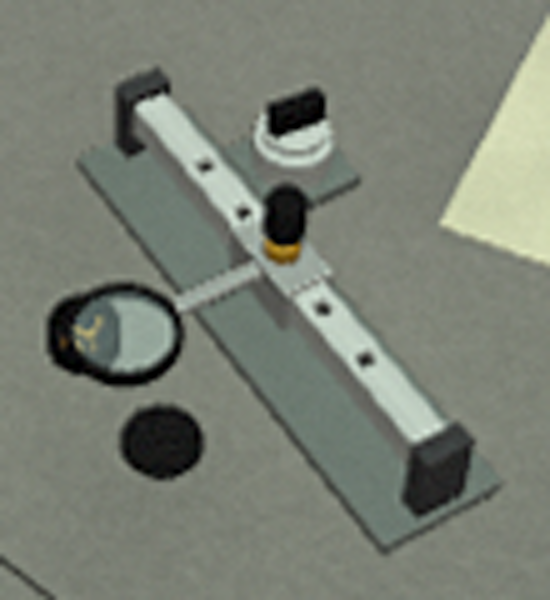

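Top crop: holes at (201,225), (271,250), (411,299) and (482,324), knob top at (336,264), wing at (454,453), lens at (407,98). The pins tub (477,141) is on the stand's -y side and the lid is on +y. Scene crop: holes at (205,167), (244,213), (322,309) and (366,359), knob top around (286,200), wing top around (297,108). Next I fit the stand pose from both.

```bash
python3 - <<'E'
import numpy as np
from scipy.optimize import least_squares
from station import arm
P={"top":((160,140),[((201,225),(0,90,64)),((271,250),(0,45,64)),((411,299),(0,-45,64)),((482,324),(0,-90,64)),((453,456),(-78,-100,49)),((336,264),(0,0,121)),((454,453),(-78,-100,73)),((407,98),(115,0,70)),((103,130),(45,180,12)),((637,318),(45,-180,12)),((590,447),(-45,-180,12)),((60,263),(-45,180,12))]),
"scene":((220,150),[((205,167),(0,-90,64)),((244,213),(0,-45,64)),((322,309),(0,45,64)),((366,359),(0,90,64)),((286,200),(0,0,121)),((297,108),(-78,-100,73)),((80,162),(45,-180,12)),((387,552),(45,180,12)),((500,485),(-45,180,12))])}
def f(p,names=("top","scene")):
    r=[];R=np.array([[np.cos(p[2]),-np.sin(p[2])],[np.sin(p[2]),np.cos(p[2])]])
    for n in names:
        o,L=P[n];c=arm.camera_params(n);Ti=np.linalg.inv(np.array(c["T"]))
        for uv,s in L:
            s=np.array(s)/1e3;w=np.r_[R@s[:2]+p[:2],s[2],1];k=Ti@w
            r+=[c["fx"]*k[0]/k[2]+c["cx"]-((uv[0]+.5)/5-.5+o[0]),c["fy"]*k[1]/k[2]+c["cy"]-((uv[1]+.5)/5-.5+o[1])]
    return np.array(r)
for nm in(("top",),("scene",),("top","scene")):
    s=least_squares(f,[.5,.1,-.3],args=(nm,),loss="soft_l1");print(nm,s.x.round(4),f(s.x,nm).round(1).tolist())
x,y,a=s.x
W=lambda X,Y:(x+np.cos(a)*X-np.sin(a)*Y,y+np.sin(a)*X+np.cos(a)*Y)
print("knob",W(0,0),"wing",W(-.078,-.1),"-y hole",W(0,-.045))
# wing bar direction, top camera at z=.073
c=arm.camera_params("top");T=np.array(c["T"])
def ray(u,v,z,o=(160,140)):
    d=T[:3,:3]@[((u+.5)/5-.5+o[0]-c["cx"])/c["fx"],((v+.5)/5-.5+o[1]-c["cy"])/c["fy"],1];return T[:3,3]+d*(z-T[2,3])/d[2]
A,B=ray(467,422,.073),ray(441,484,.073);print("wing yaw",np.arctan2(*(A-B)[1::-1]),"len",np.linalg.norm(A-B),"stand yaw",a)
st=arm.get_state();R0=st["ee_rot"];print(st["eef_pos"],R0)
E
```

```text
('top',) [ 0.5531  0.0688 -0.3158] [-0.1, 0.3, -0.1, 0.2, 0.1, 0.3, 0.0, 0.2, 0.3, -0.1, -0.1, -0.8, 0.1, -0.0, -0.3, 0.0, 0.2, -0.1, 0.3, -0.3, 0.6, 0.9, -1.6, -0.5]
('scene',) [ 0.5549  0.0723 -0.3187] [0.0, 0.2, -0.2, 0.1, 0.2, 0.2, -0.1, 0.5, 0.4, 0.4, 0.1, -1.0, -0.8, -0.8, -0.7, -0.1, 1.0, -0.1]
('top', 'scene') [ 0.5535  0.07   -0.3172] [-0.5, 0.1, -0.5, 0.0, -0.3, 0.1, -0.4, 0.1, -0.2, -0.3, -0.5, -1.0, -0.3, -0.1, -0.7, -0.1, -0.1, -0.3, -0.0, -0.4, 0.1, 0.8, -2.0, -0.7, -0.3, -0.4, -0.5, -0.5, -0.1, -0.4, -0.4, -0.2, 0.0, -0.2, -0.3, -1.6, -1.1, -1.3, -1.0, -0.9, 0.6, -0.9]
knob (np.float64(0.5534958859192467), np.float64(0.06999064808788974)) wing (np.float64(0.4481958309230083), np.float64(-0.0006910215145550513)) -y hole (np.float64(0.5394597265572415), np.float64(0.02723569246442553))
wing yaw -0.37393363121892587 len 0.03939697714817553 stand yaw -0.31720755771525644
[ 0.21009635 -0.64101992  0.22573588] [ 3.14014431e+00 -1.56679378e-04 -2.82494018e+00]
```

Call:
shift_gripper(increments={"segments": [[0.05,-0.425,0.534,0.08,-2.45],[0.05,-0.425,0.534,0.08,-2.45],[0.05,-0.425,0.534,0.08,-2.45],[0.05,-0.425,0.534,0.08,-2.45],[0.05,-0.425,0.534,0.08,-2.45],[0.05,-0.425,0.534,0.08,-2.45],[0.05,-0.425,0.534,0.08,-2.45],[0.05,-0.425,0.534,0.08,-2.45],[0.05,-0.425,0.534,0.08,-2.45],[0.05,-0.425,0.534,0.08,-2.45],[0.05,-0.425,0.534,0.08,-2.45],[0.05,-0.425,0.534,0.08,-2.45],[0.05,-0.425,0.534,0.08,-2.45],[0.05,-0.425,0.534,0.08,-2.45],[0.05,-0.425,0.534,0.08,-2.45],[0.05,-0.425,0.534,0.08,-2.45],[0.05,-0.425,0.534,0.08,-2.45],[0.05,-0.425,0.534,0.08,-2.45],[0.05,-0.425,0.534,0.08,-2.45],[0.05,-0.425,0.534,0.08,-2.45]]})

```text
t: 1.77
eef_pos: [0.4475, -0.0009, 0.1461]
ee_rot: [3.141, 0.001, -0.367]
force: [0.5, 0.1, -0.5]
width: 0.0495
gripper_force: 0.0
```

```bash
cat > h.py <<'E'
from station import arm
import numpy as np,sys
def to(x,y,z,yaw=None):
    s=arm.get_state();p=s["eef_pos"];a=s["ee_rot"][2];d=np.array([x,y,z])-p
    print("pos",p.round(4),"yaw",a.round(3),"tool d",(np.cos(a)*d[0]+np.sin(a)*d[1]).round(4),(np.sin(a)*d[0]-np.cos(a)*d[1]).round(4),(-d[2]).round(4),"turn",None if yaw is None else round(a-yaw,3),"q",s["q"].round(2))
if len(sys.argv)>3: to(*map(float,sys.argv[1:]))
E
python3 h.py 0.448 -0.001 0.06 -0.37
```

```text
pos [ 0.4475 -0.0009  0.1461] yaw -0.367 tool d 0.0005 -0.0001 0.0861 turn 0.003 q [ 0.44  0.05 -0.58 -0.   -0.94  0.76]
```

Call:
shift_gripper(increments={"segments": [[0.05,0,0,0.04,0],[0.05,0,0,0.08,0],[0.05,0,0,0.09,0],[0.05,0,0,0.09,0],[0,0,0,0.09,0],[0,0,0,0.09,0],[0,0,0,0.09,0],[0,0,0,0.09,0],[0,0,0,0.09,0]]}, squeeze=15)

```text
t: 2.52
eef_pos: [0.4484, -0.0013, 0.0575]
ee_rot: [-3.14, -0.001, -0.375]
force: [-0.2, -0.3, -0.3]
width: 0.0223
gripper_force: 0.0
```

```bash
python3 - <<'E'
from station import arm
import cv2
b=cv2.resize(arm.grab_frame("scene")[150:270,220:330,::-1],None,fx=5,fy=5,interpolation=cv2.INTER_CUBIC)
a=cv2.resize(arm.grab_frame("top")[150:260,200:280,::-1],(400,600),interpolation=cv2.INTER_CUBIC)
b=b[:,:400];cv2.imwrite("pics/grip1.png",cv2.hconcat([b,a]))
E
```

```text
(no output)
```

View pics/grip1.png

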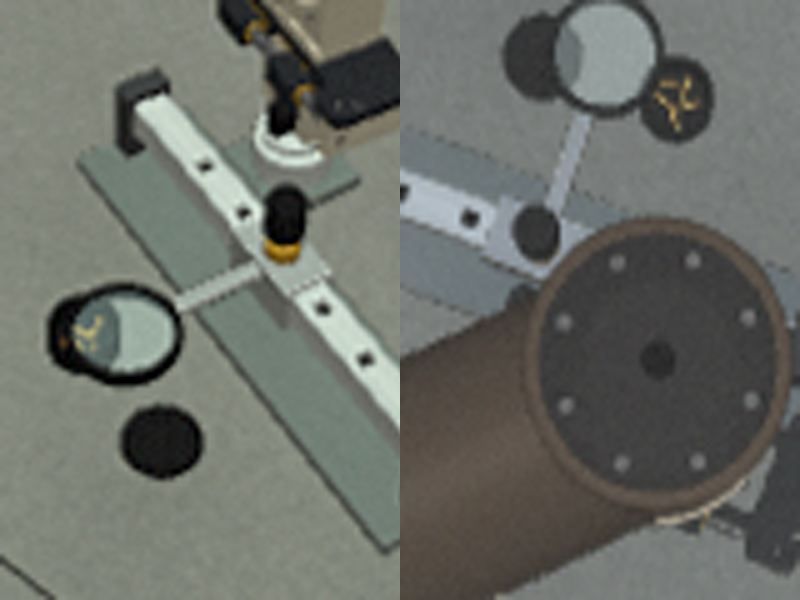

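The fingers straddle the wing (scene view around (280,110)) and are still closing. They'll finish closing, then press down.

Call:
shift_gripper(increments={"segments": [[0,0,0,0,0],[0,0,0,0,0],[0,0,0,0,0],[0,0,0,0,0]]}, squeeze=15)

```text
t: 2.95
eef_pos: [0.4478, -0.0023, 0.057]
ee_rot: [3.141, -0.0, -0.375]
force: [0.8, -6.8, 2.3]
width: 0.014
gripper_force: 14.9
```

Call:
shift_gripper(increments={"segments": [[0,0,0,0.006,0],[0,0,0,0.012,0],[0,0,0,0.016,0],[0,0,0,0.018,0],[0,0,0,0.018,0]]}, squeeze=15)

```text
t: 3.37
eef_pos: [0.4483, -0.0025, 0.0408]
ee_rot: [3.14, -0.001, -0.373]
force: [-6.7, -7.1, 29.0]
width: 0.0143
gripper_force: 30.0
```

Call:
shift_gripper(increments={"segments": [[0,-0.0005,0.001,0,0],[0,-0.0005,0.001,0,0.1],[0,-0.0005,0.001,0,0.2],[0,-0.0005,0.001,0,0.3],[0,-0.0005,0.001,0,0.4],[0,-0.0005,0.001,0,0.5],[0,-0.0005,0.001,0,0.6],[0,-0.0005,0.001,0,0.6]]}, squeeze=15)

```text
t: 4.03
eef_pos: [0.4484, -0.0025, 0.0409]
ee_rot: [-3.139, -0.002, -0.98]
force: [-4.4, -3.0, 25.4]
width: 0.0138
gripper_force: 29.6
```

Call:
shift_gripper(increments={"segments": [[0,0,0,0,0.1],[0,0,0,0,0.2],[0,0,0,0,0.3],[0,0,0,0,0.4],[0,0,0,0,0.5],[0,0,0,0,0.58],[0,0,0,0,0.63],[0,0,0,0,0.66],[0,0,0,0,0.66]]}, squeeze=15)

```text
t: 4.78
eef_pos: [0.4485, -0.0024, 0.0409]
ee_rot: [-3.138, -0.0, -1.635]
force: [-5.1, -3.2, 25.0]
width: 0.0134
gripper_force: 29.4
```

```bash
python3 -c "
from station import arm;s=arm.get_state();print(s['moment'],s['q'])"
```

```text
[-1.2178363   1.74294748  0.39154159] [ 0.4379984   0.20611468 -0.71462844  0.00265489 -0.64720097 -0.50398021]
```

Call:
shift_gripper(increments={"segments": [[0,0,0,0,0.04],[0,0,0,0,0.08],[0,0,0,0,0.08]]}, squeeze=15)

```text
t: 5.03
eef_pos: [0.4486, -0.0024, 0.0409]
ee_rot: [-3.138, 0.0, -1.714]
force: [-4.9, -3.9, 25.0]
width: 0.0146
gripper_force: 30.7
```

```bash
python3 -c "
from station import arm;s=arm.get_state();print(s['moment'],s['q'])"
```

```text
[-1.23995613  1.73621107  0.62680904] [ 0.43802975  0.20614252 -0.71462993  0.00293284 -0.64716573 -0.58402527]
```

Call:
shift_gripper(increments={"segments": [[0.05,0,0,0,-0.06],[0.05,0,0,0,-0.06],[0.05,0,0,0,-0.06],[0.05,0,0,-0.01,-0.06],[0.06,0,0,-0.05,-0.06],[0.06,0,0,-0.09,-0.06],[0.06,0,0,-0.11,-0.06],[0.06,0,0,-0.11,-0.06]]})

```text
t: 5.7
eef_pos: [0.4499, -0.0014, 0.1538]
ee_rot: [-3.133, 0.003, -1.654]
force: [0.3, 0.7, -0.3]
width: 0.0586
gripper_force: 0.0
```

```bash
python3 h.py 0.5535 0.070 0.092 -1.888
python3 - <<'E'
from station import arm
import cv2
b=cv2.resize(arm.grab_frame("scene")[150:270,220:330,::-1],None,fx=5,fy=5,interpolation=cv2.INTER_CUBIC)
cv2.imwrite("pics/s2.png",b)
E
```

```text
pos [ 0.4499 -0.0014  0.1538] yaw -1.654 tool d -0.0798 -0.0973 0.0618 turn 0.234 q [ 0.44  0.04 -0.58  0.   -0.94 -0.52]
```

View pics/s2.png

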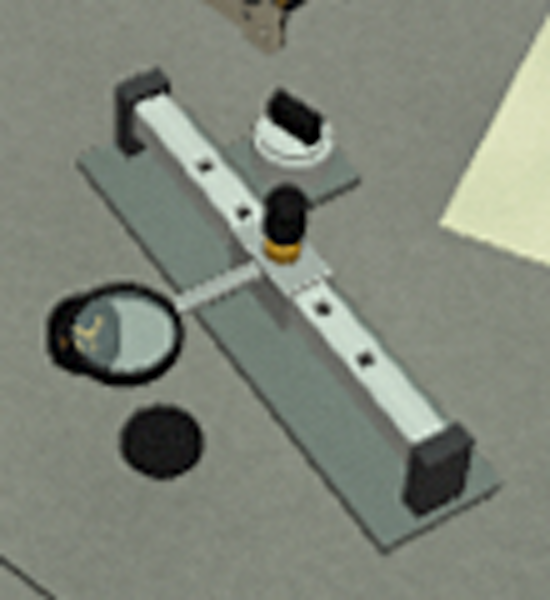

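The wing has turned by about 1.3 rad to lie along the tube (scene crop (295,115)), and the flange stayed down. Next is the knob.

Call:
shift_gripper(increments={"segments": [[0.06,-0.079,-0.0975,0,0.234],[0.06,-0.079,-0.0975,0,0.234],[0.06,-0.079,-0.0975,0,0.234],[0.06,-0.079,-0.0975,0,0.234],[0.06,-0.079,-0.0975,0.03,0.234],[0.06,-0.079,-0.0975,0.066,0.234],[0.06,-0.079,-0.0975,0.066,0.234],[0.06,-0.079,-0.0975,0.066,0.234]]})

```text
t: 6.42
eef_pos: [0.5489, 0.0673, 0.0807]
ee_rot: [3.137, -0.004, -1.889]
force: [0.4, -0.1, 1.5]
width: 0.0601
gripper_force: 0.0
```

```bash
python3 h.py 0.5535 0.070 0.088 -1.888
python3 - <<'E'
from station import arm
import cv2
b=cv2.resize(arm.grab_frame("scene")[150:270,220:330,::-1],None,fx=5,fy=5,interpolation=cv2.INTER_CUBIC)
cv2.imwrite("pics/s3.png",b)
E
```

```text
pos [0.5489 0.0673 0.0807] yaw -1.889 tool d -0.004 -0.0035 -0.0073 turn -0.001 q [ 0.48  0.3  -0.44 -0.   -0.83 -0.79]
```

View pics/s3.png

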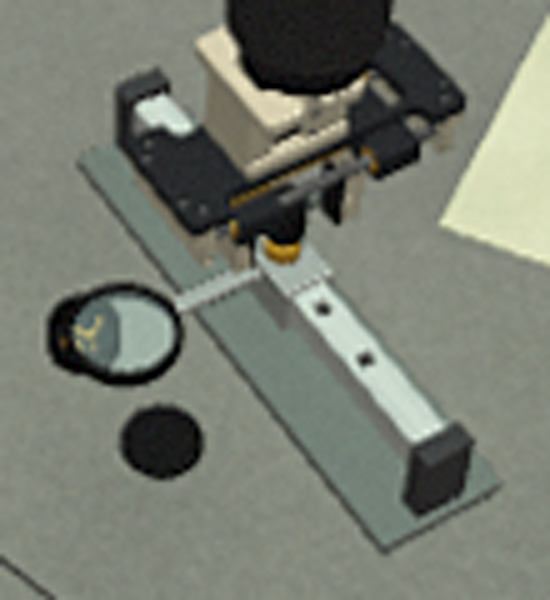

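The fingers straddle the knob above the collar, about 7 mm low. I'll correct the pose, then grip.

Call:
shift_gripper(increments={"segments": [[0.06,-0.003,-0.0035,-0.006,0],[0.06,-0.003,-0.0035,-0.006,0],[0.06,-0.003,-0.0035,-0.006,0]]}, squeeze=35)

```text
t: 6.72
eef_pos: [0.5565, 0.0706, 0.0909]
ee_rot: [-3.138, 0.003, -1.889]
force: [-0.4, 0.1, 0.0]
width: 0.0598
gripper_force: 0.0
```

```bash
python3 h.py 0.5535 0.069 0.088 -1.888
```

```text
pos [0.5565 0.0706 0.0909] yaw -1.889 tool d 0.0025 0.0024 0.0029 turn -0.001 q [ 0.48  0.3  -0.42  0.   -0.85 -0.79]
```

Call:
shift_gripper(increments={"segments": [[0,0,0,0,0],[0,0,0,0,0],[0,0,0,0,0],[0,0,0,0,0],[0,0,0,0,0],[0,0,0,0,0]]}, squeeze=35)

```text
t: 7.22
eef_pos: [0.5547, 0.0699, 0.0884]
ee_rot: [3.141, -0.0, -1.889]
force: [-7.7, 3.6, 1.9]
width: 0.0257
gripper_force: 16.2
```

Call:
shift_gripper(increments={"segments": [[0,0,0.001,0,0],[0,0,0.001,0,0],[0,0,0.001,-0.004,0],[0,0,0.001,-0.008,0],[0,0,0.001,-0.011,0],[0,0,0.001,-0.011,0],[0,0,0.001,-0.011,0]]}, squeeze=40)

```text
t: 7.8
eef_pos: [0.5542, 0.0702, 0.0994]
ee_rot: [-3.141, 0.0, -1.889]
force: [4.7, -2.1, -9.5]
width: 0.0256
gripper_force: 40.0
```

Call:
shift_gripper(increments={"segments": [[0,0.005,0,0,0],[0,0.012,0,0,0],[0,0.02,0,0,0],[0,0.028,0,0,0],[0,0.036,0,0,0],[0,0.042,0,0,0],[0,0.045,0,0,0],[0,0.045,0,0,0],[0,0.045,0,0,0]]}, squeeze=40)

```text
t: 8.55
eef_pos: [0.5401, 0.0273, 0.0993]
ee_rot: [-3.141, 0.0, -1.889]
force: [5.8, -2.7, -9.7]
width: 0.0252
gripper_force: 40.0
```

```bash
python3 h.py 0.54 0.027 0.0844
```

```text
pos [0.5401 0.0273 0.0993] yaw -1.889 tool d 0.0003 0.0 0.0149 turn None q [ 0.41  0.26 -0.45  0.   -0.86 -0.73]
```

Call:
shift_gripper(increments={"segments": [[0,0,0,0.003,0],[0,0,0,0.006,0],[0,0,0,0.009,0],[0,0,0,0.011,0],[0,0,0,0.011,0]]}, squeeze=40)

```text
t: 8.97
eef_pos: [0.5403, 0.0275, 0.0887]
ee_rot: [-3.141, 0.0, -1.889]
force: [3.4, -3.2, -0.3]
width: 0.0251
gripper_force: 40.0
```

Call:
shift_gripper(increments={"segments": [[0,0,0,0.003,0],[0,0,0,0.005,0],[0,0,0,0.006,0],[0,0,0,0.006,0],[0,0,0,0.006,0]]}, squeeze=50)

```text
t: 9.38
eef_pos: [0.5406, 0.0278, 0.0845]
ee_rot: [-3.14, 0.001, -1.888]
force: [-3.1, -0.7, 16.7]
width: 0.025
gripper_force: 50.0
```

```bash
python3 - <<'E'
from station import arm
import cv2
b=cv2.resize(arm.grab_frame("scene")[150:270,220:330,::-1],None,fx=5,fy=5,interpolation=cv2.INTER_CUBIC)[:,:400]
a=cv2.resize(arm.grab_frame("top")[140:250,200:280,::-1],(400,550),interpolation=cv2.INTER_CUBIC)
a=cv2.copyMakeBorder(a,0,50,0,0,0);cv2.imwrite("pics/s4.png",cv2.hconcat([b,a]))
E
```

```text
(no output)
```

View pics/s4.png

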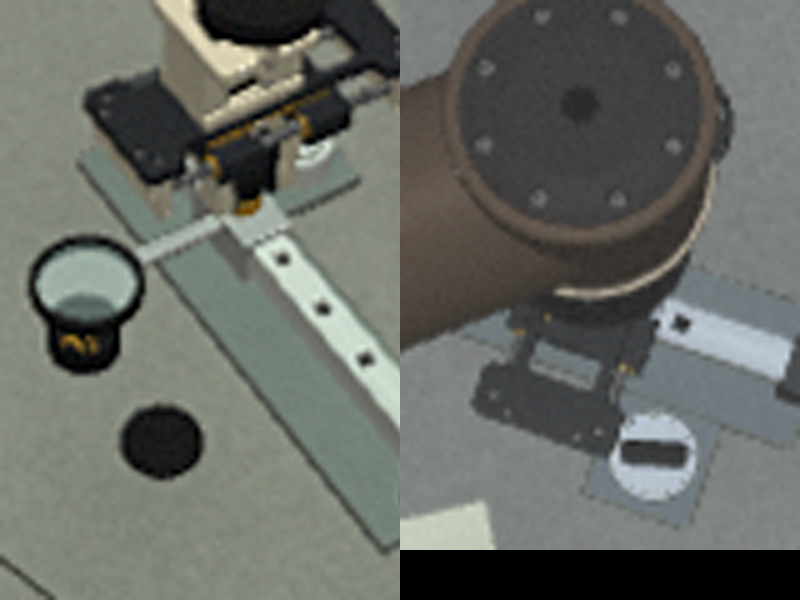

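The lens stands over the pins tub (scene (85,345)), the lid hasn't moved, the hole at (282,258) is exposed, and the wing is turned. The knob is against its stop, with 16.7 N of push at the wrist.

Call:
shift_gripper(increments={"segments": [[0,0,0,0.001,0],[0,0,0,0.001,0],[0,0,0,0.001,0]]}, squeeze=50)

```text
t: 9.73
eef_pos: [0.5408, 0.028, 0.0844]
ee_rot: [-3.139, 0.001, -1.888]
force: [-6.6, -0.3, 23.7]
width: 0.0252
gripper_force: 50.0
```

```bash
python3 -c "
from station import arm;print(arm.job_done())"
```

```text
the job is handed in; nothing more can be done
None
```

I handed the job in at 9.7 s, with no verdict returned: the screw was pushed down and turned to its stop, the lens now stands over the tub of pins, and the arm is still gripping the knob and pressing it fully home.

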